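# Find the unwedged flap of the dust box and push it open

## Task

The dust box is to be vacuumed out, but three of its four wooden flaps are wedged shut from below and one is not. With a fingertip, gently press the robot-side edge of the flaps until you find the one that rocks, then push that edge down until the flap stands fully open, and leave it so. Nothing needs gripping: do not force the wedged flaps, and do not pick up or shift any of the things lying on and around the box.

Things in the scene. Friction and masses are not known exactly. Their poses are not given: they have to be found in the camera images.
- dustbox: Low plywood dust box fixed to the bench, 194 mm (its x, away from the robot) x 488 mm (its y, to the left) x 90 mm tall; origin at the centre of its underside. Four identical wooden flaps, 110 mm (x) x 84 mm (y) x 12 mm, lie flush in its top in one row along y, centres 118 mm apart, 15 mm nearer the robot than the box centre. Fixed strips 30 mm wide lie between them.
- dustbox_top (a point): Centre of the box top, 90 mm above the bench; axes as the box. A fixed rail 25 mm wide runs along the robot side of the top, one 55 mm wide along the far side. Inside, three flaps have a rubber-footed wedge under their robot-side half and give only 1 to 4 mm; under the fourth there are 40 mm of free depth, down to a cushioned stop. They look the same.
- flap_1 (a joint): Tilt of the first (leftmost as the robot sees it, towards +y) flap, rad. It swings on a pin along y across its middle: its robot-side half goes down into the box, its far half rises, never the other way. 0 flush, about 0.87 (50 degrees) at its cushioned stop; no spring, it stays where it is left. If free, it starts to move at about 2.5 N on its press point; a wedged one gives some 0.03 at 6 N and springs back.
- flap_1_press (a point): Press point on the top face of the first (leftmost as the robot sees it, towards +y) flap, midway across it, 15 mm from its robot-side edge and 40 mm from its pivot line. Moves with the flap; its axes are those of the box while the flap is flush.
- flap_2 (a joint): Tilt of the second from the left flap, rad. It swings on a pin along y across its middle: its robot-side half goes down into the box, its far half rises, never the other way. 0 flush, about 0.87 (50 degrees) at its cushioned stop; no spring, it stays where it is left. If free, it starts to move at about 2.5 N on its press point; a wedged one gives some 0.03 at 6 N and springs back.
- flap_2_press (a point): Press point on the top face of the second from the left flap, midway across it, 15 mm from its robot-side edge and 40 mm from its pivot line. Moves with the flap; its axes are those of the box while the flap is flush.
- flap_3 (a joint): Tilt of the third from the left flap, rad. It swings on a pin along y across its middle: its robot-side half goes down into the box, its far half rises, never the other way. 0 flush, about 0.87 (50 degrees) at its cushioned stop; no spring, it stays where it is left. If free, it starts to move at about 2.5 N on its press point; a wedged one gives some 0.03 at 6 N and springs back.
- flap_3_press (a point): Press point on the top face of the third from the left flap, midway across it, 15 mm from its robot-side edge and 40 mm from its pivot line. Moves with the flap; its axes are those of the box while the flap is flush.
- flap_4 (a joint): Tilt of the fourth (rightmost) flap, rad. It swings on a pin along y across its middle: its robot-side half goes down into the box, its far half rises, never the other way. 0 flush, about 0.87 (50 degrees) at its cushioned stop; no spring, it stays where it is left. If free, it starts to move at about 2.5 N on its press point; a wedged one gives some 0.03 at 6 N and springs back.
- flap_4_press (a point): Press point on the top face of the fourth (rightmost) flap, midway across it, 15 mm from its robot-side edge and 40 mm from its pivot line. Moves with the flap; its axes are those of the box while the flap is flush.
- sanding_block: Cork sanding block, 42 x 90 x 28 mm, lying on the far rail of the box; origin at the centre of its underside.
- wax_tin: Round steel tin, 42 mm across, 45 mm tall, standing on the far rail of the box; origin at the centre of its underside.
- dowel_end: Upright end of dowel, 22 mm across, 30 mm tall, standing on one of the strips between the flaps; origin at the centre of its underside.
- wood_plug: Dark wooden block 40 x 20 x 20 mm, lying on one of the strips between the flaps; origin at the centre of its underside.
- glue_bottle: White bottle, 60 mm across, 170 mm tall, standing on the bench beyond the box; origin at the centre of its underside.
- screw_jar: Glass jar, 70 mm across, 85 mm tall, standing on the bench beyond the box; origin at the centre of its underside.
- drill: Cordless drill lying on its side, about 220 x 200 x 60 mm, on the bench to the right of the box; origin under the motor housing.
- offcut: Flat board 160 x 70 x 22 mm lying on the bench to the left of the box; origin at the centre of its underside.

How it is judged:
By the outcome, as a careful person would: the job done as asked, in the order asked, and still so for the second after the job is handed in, with the robot touching nothing.
It also fails if it takes over 48 s, if anything falls off the work surface, if the arm or the gripper's body presses on something with over 40 N, if the wrist force passes 120 N, or if a joint passes its speed limit or range.

## Robot

A 7-joint arm with a two-finger parallel gripper is mounted at the origin on the work surface. World frame = base frame: x ahead of the robot, y to its left, z up, the work surface at z = 0. Lengths are in m, angles in rad, forces in N, time in s.
With the tool pointing down it reaches from about 0.425 to 0.975 m from the base axis. Payload 16.7 kg.
Tool frame: the origin (TCP) lies midway between the tips of the shut fingers; the grasp point (between the pads) lies 19 mm behind it; z points along the fingers, y is the direction in which the jaws open and shut (so a half turn about z gives the same grasp; the last joint's range is limited). The gripper opens to 85 mm and grips with 20 to 120 N. Pads are 22 mm wide; open, the fingers measure 114 mm over their backs; the gripper's body (76 mm by 85 mm) begins 54 mm behind the grasp point. The pads swing forward as they close: fully open they stand 13 mm farther back than shut.
Start: joints at [-1.389, 0.426, 0.074, 1.606, -0.034, 1.111, -0.067], TCP at [0.22, 0.638, 0.231] pointing down, gripper open.
Joint ranges: [-2.85, 2.85], [-0.5, 2.14], [-1.23, 1.37], [0.21, 2.46], [-1.02, 4.16], [0.16, 2.05], [-2.73, 2.73]. Speed limits (rad/s): [1.89, 1.89, 2.39, 2.39, 3.01, 3.01, 3.01].

## Interface

Orientations are given as a unit quaternion [x, y, z, w].
In Python, from cell import status, viewer, order gives the robot as it stands.
- The arm moves only by the tool arm_command, never from a script. Its argument "commands" is a list of rows, each a list of 2 entries, a list of its own where there are three numbers: the shift along the tool's x, y, z in units of 40 mm (1.0 is 40 mm), then the turn, a rotation vector about the tool's x, y, z in units of 0.1 rad (1.0 is 0.1 rad). A call has 1 to 10 rows; each row shifts and turns the pose as measured when the row begins, along the tool's axes as they then stand; what a row does not reach is not made up. A row lasts 1/12 s, in which the tool goes at most 41.7 mm and 7.16 degrees, less where a joint would pass 70% of its speed; a pose out of reach is approached as far as the arm can. A call with a number of a shift or a turn outside -1 to 1 is refused whole. A call with a gripper value outside its range is refused whole. "grip" is the closure, from -1 (fully open) to 1 (shut), set as the call begins (left out, the last holds). The fingers move at their own pace and stop on an object; the grip force is fixed at half the most. Time passes only in rows, so rows that do not move let the fingers close. It gives the time, the measured TCP pose, the force and the opening at its end, in the units of the state.
- status.state(): the state, without advancing time (a new reading comes with each control period).
- viewer.get_image(name): name is "scene" or "top" or "wrist"; returns the picture (420x560x3 uint8, red, green, blue); there is no depth.
- viewer.calibration(name): a dict with "fx", "fy", "cx", "cy" (pixels), "dist" ([k1, k2, p1, p2, k3] as OpenCV has them; the pictures are not rectified), "R" (3x3) and "t" (3): a world point X has camera coordinates R X + t; the wrist camera has in their place "tool_from_camera" (4x4, takes a point from camera to tool coordinates, whose origin is the TCP and whose axes are the flange's). Camera axes: x right, y down, z forward; pixel columns grow to the right and rows downward; lengths in m; the calibration is good to about 2 mm. A picture is of the moment at which its call begins: read the wrist's pose just before it. calibration takes no time and is no camera call.
- order.job_done(): hands the job in, once; it reports no verdict.
The state is a dict: "t": time; "q": joint angles; "joint_velocities": joint speeds; "tau": joint torques, N m; "eef_pos": TCP position; "eef_rot": TCP orientation; "ft_force": force on the tool from outside, world axes, zero at the start; "ft_torque": the same for the moment, N m; "finger_gap": opening from 0.0 (shut) to 1.0 (fully open).
Only numpy, scipy, OpenCV 4.12 (cv2) and the standard library are available. Lean on these libraries where they do the work, as an engineer would, in place of code of your own. Each camera call takes 0.05 s, during which the arm holds its last target. There are 200 camera calls.

## Working session

There is one attempt and no reset: what is moved stays moved. The work goes in short steps, Python scripts to look and compute and a tool call to move; the robot and the scene stay as the last step left them, time stands still between calls to the robot, and variables do not carry over. Pictures are saved under pics/ and viewed, about 8 in all and at most 12, crops included, and the job is handed in when it is done.

Besides the shell and the picture viewer there is one more tool, called by a JSON object that holds its "op" and its "data", one argument or row to a line. arm_command: Moves the arm, as the interface text tells. Its arguments: {"type":"object","properties":{"commands":{"type":"array"},"grip":{"type":"number"}},"required":["commands"]}

```bash
mkdir -p pics
python3 - <<'E'
from cell import status, viewer
import cv2
s=status.state();print(s['t'],s['eef_pos'],s['eef_rot'],s['ft_force'],s['finger_gap'])
for n in('top','scene'):
    cv2.imwrite(f'pics/{n}0.png',viewer.get_image(n)[:,:,::-1]);print(n,viewer.calibration(n))
E
```

```text
0.0 [0.21977936 0.63778517 0.23059427] [ 1.65211240e-01  9.86257992e-01 -6.43952617e-04 -6.93053518e-05] [ 0.04726571 -0.50274826  1.21057521] 1.0016628080032772
top {'fx': 404.41280129863674, 'fy': 404.41280129863674, 'cx': 280.78130283873077, 'cy': 212.56730523282954, 'dist': array([0.01424552, 0.        , 0.        , 0.        , 0.        ]), 'R': array([[-0.00892581, -0.99990378,  0.01061877],
       [-0.98259791,  0.00680007, -0.18562088],
       [ 0.18553081, -0.0120908 , -0.98256406]]), 't': array([-0.00300726,  0.63891223,  1.04266848])}
scene {'fx': 409.1380577923687, 'fy': 409.1380577923687, 'cx': 285.45592725959267, 'cy': 208.73955090958998, 'dist': array([-0.04687602,  0.        ,  0.        ,  0.        ,  0.        ]), 'R': array([[-0.876878  ,  0.4804822 ,  0.01489369],
       [ 0.34599943,  0.65235003, -0.67433214],
       [-0.33372049, -0.58615381, -0.73827796]]), 't': array([ 0.56160561, -0.14177574,  1.28155842])}
```

View pics/top0.png

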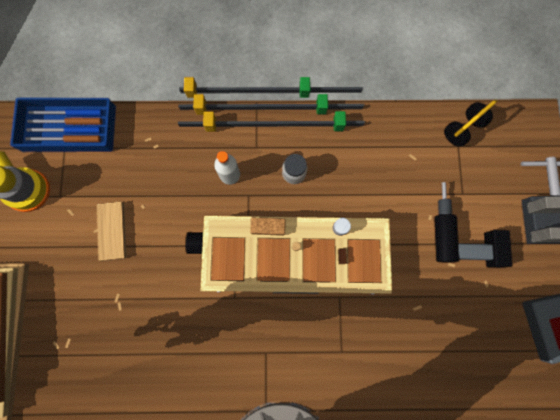

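View pics/scene0.png

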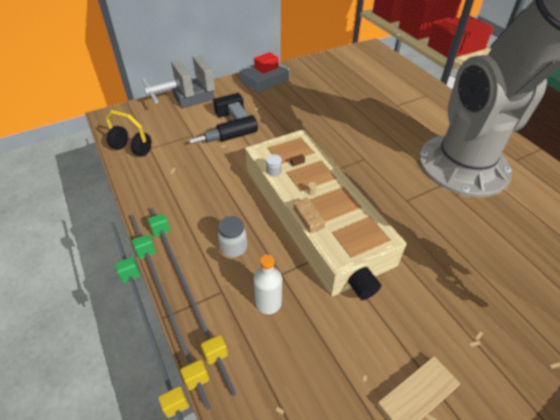

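The top view shows the box at about (202–391, 217–292), with flaps near u = 228, 273, 319 and 364 and v ≈ 260. The dowel is at (297,245) between flaps 2 and 3, and the plug at (343,255) between 3 and 4. The sanding block and tin sit on the far rail.

```bash
cat > h.py <<'E'
import numpy as np, cv2
from cell import status, viewer
def cast(n,uv,z):
    c=viewer.calibration(n);K=np.array([[c['fx'],0,c['cx']],[0,c['fy'],c['cy']],[0,0,1]])
    p=cv2.undistortPoints(np.float64(uv).reshape(-1,1,2),K,np.float64(c['dist'])).reshape(-1,2)
    d=np.c_[p,np.ones(len(p))]@c['R'];o=-c['R'].T@c['t']
    return o+d*((z-o[2])/d[:,2])[:,None]
E
python3 - <<'E'
from h import *
im=cv2.imread('pics/top0.png');hsv=cv2.cvtColor(im,cv2.COLOR_BGR2HSV)
for p in[(228,258),(319,262),(250,260),(300,285),(215,223)]:print(p,hsv[p[1],p[0]])
roi=np.zeros(im.shape[:2],np.uint8);roi[212:297,197:396]=1
S=hsv[:,:,1]
lo=hsv[258,228]
m=((hsv[:,:,0]<14)&(S>120)&(roi>0)).astype(np.uint8)*255
m=cv2.morphologyEx(m,cv2.MORPH_OPEN,np.ones((5,5)))
for c in cv2.findContours(m,0,2)[0]:
    if cv2.contourArea(c)<300:continue
    r=cv2.minAreaRect(c);b=cv2.boxPoints(r);w=cast('top',b,.09)
    print(cv2.contourArea(c),np.round(w[:,:2].mean(0),4),np.round(w[:,:2],3).tolist())
y=((hsv[:,:,2]>150)&(S<150)&(roi>0)).astype(np.uint8)*255
c=max(cv2.findContours(y,0,2)[0],key=cv2.contourArea);r=cv2.minAreaRect(c);print(r,np.round(cast('top',cv2.boxPoints(r),.09),3))
E
```

```text
(228, 258) [ 13 171 167]
(319, 262) [ 12 169 167]
(250, 260) [ 21 113 222]
(300, 285) [ 19 118 138]
(215, 223) [ 22 103 233]
1173.0 [ 0.5056 -0.2226] [[0.453, -0.181], [0.559, -0.186], [0.558, -0.265], [0.452, -0.259]]
1134.0 [ 0.5065 -0.1057] [[0.56, -0.068], [0.559, -0.146], [0.453, -0.143], [0.454, -0.066]]
1164.5 [0.51   0.0136] [[0.563, 0.053], [0.563, -0.026], [0.457, -0.025], [0.457, 0.052]]
1177.0 [0.5136 0.1314] [[0.567, 0.173], [0.566, 0.092], [0.46, 0.091], [0.461, 0.17]]
((295.0, 255.0), (80.0, 192.0), 90.0) [[ 0.628  0.208  0.09 ]
 [ 0.625 -0.3    0.09 ]
 [ 0.417 -0.287  0.09 ]
 [ 0.421  0.202  0.09 ]]
```

{"op": "arm_command", "data": {
  "commands": [
    [[0, 0, 0], [0, 0, -0.8]],
    [[0, 0, 0], [0, 0, -0.8]],
    [[0, 0, 0], [0, 0, -0.8]],
    [[0, 0, 0], [0, 0, -0.7]]
  ],
  "grip": 1
}}

```text
t: 0.43
eef_pos: [0.2193, 0.637, 0.2289]
eef_rot: [0.006, 1.0, -0.002, -0.0]
ft_force: [-0.3, 0.1, 0.4]
finger_gap: 0.456
```

{"op": "arm_command", "data": {
  "commands": [
    [[-0.42, -0.84, 0], [0, 0, 0]],
    [[-0.42, -0.84, 0], [0, 0, 0]],
    [[-0.42, -0.84, 0], [0, 0, 0]],
    [[-0.42, -0.84, 0], [0, 0, 0]],
    [[-0.42, -0.84, 0], [0, 0, 0]],
    [[-0.42, -0.84, 0], [0, 0, 0]],
    [[-0.42, -0.84, 0], [0, 0, 0]],
    [[-0.42, -0.84, 0], [0, 0, 0]],
    [[-0.42, -0.84, 0], [0, 0, 0]],
    [[-0.42, -0.84, 0], [0, 0, 0]]
  ]
}}

```text
t: 1.27
eef_pos: [0.3851, 0.291, 0.2253]
eef_rot: [-0.004, 1.0, -0.004, -0.003]
ft_force: [1.2, 0.4, 0.0]
finger_gap: -0.004
```

{"op": "arm_command", "data": {
  "commands": [
    [[-0.45, -0.8, 0], [0, 0, 0]],
    [[-0.45, -0.8, 0], [0, 0, 0]],
    [[-0.45, -0.8, 0], [0, 0, 0]],
    [[-0.45, -0.8, 0.3], [0, 0, 0]],
    [[-0.4, -0.6, 0.5], [0, 0, 0]],
    [[-0.1, -0.2, 0.6], [0, 0, 0]],
    [[0, 0, 0.5], [0, 0, 0]],
    [[0, 0, 0], [0, 0, 0]]
  ]
}}

```text
t: 1.93
eef_pos: [0.4839, 0.1128, 0.1489]
eef_rot: [0.002, 1.0, -0.003, -0.001]
ft_force: [-1.1, -0.5, -0.8]
finger_gap: 0.001
```

Run:
```python
from h import *
cv2.imwrite('pics/t1.png',cv2.resize(viewer.get_image('top')[190:310,180:400,::-1],None,fx=3.5,fy=3.5))
s=status.state();print(s['t'],s['eef_pos'],s['ft_force'])
```

```text
1.9833 [0.48435689 0.11307361 0.15045136] [-0.25868725 -0.18820578  0.29542204]
```

View pics/t1.png

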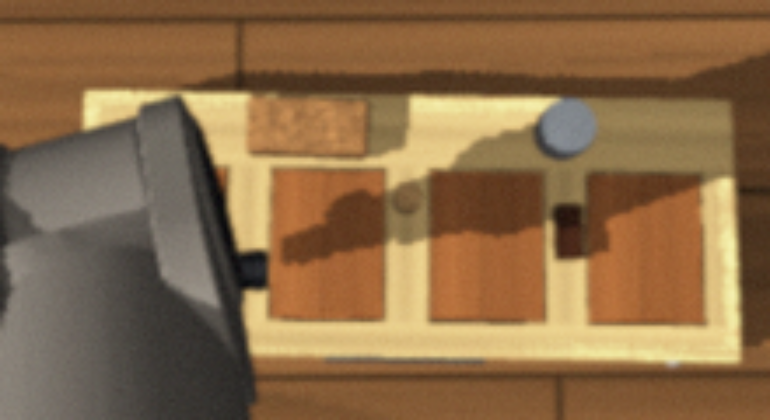

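The crop shows the arm over flap 1, with all loose items in place. I'll shift to the press point and descend.

{"op": "arm_command", "data": {
  "commands": [
    [[0.22, 0.45, 0], [0, 0, 0]],
    [[0, 0, 0.3], [0, 0, 0]],
    [[0, 0, 0.4], [0, 0, 0]],
    [[0, 0, 0.2], [0, 0, 0]],
    [[0, 0, 0], [0, 0, 0]],
    [[0, 0, 0], [0, 0, 0]]
  ]
}}

```text
t: 2.48
eef_pos: [0.4768, 0.1355, 0.1194]
eef_rot: [0.0, 1.0, -0.001, 0.002]
ft_force: [0.5, 0.2, 0.9]
finger_gap: -0.001
```

Run:
```python
from h import *
s=status.state();print(s['t'],s['eef_pos'],s['ft_force'])
cv2.imwrite('pics/w1.png',viewer.get_image('wrist')[:,:,::-1])
print(viewer.calibration('wrist'))
```

```text
2.4833 [0.47681523 0.1355485  0.1193882 ] [0.46959378 0.20396948 0.89519918]
{'fx': 332.8614100826323, 'fy': 332.8614100826323, 'cx': 283.12046794262045, 'cy': 204.41924717639705, 'dist': array([-0.07963211,  0.        ,  0.        ,  0.        ,  0.        ]), 'tool_from_camera': array([[-5.78383038e-04, -9.45984269e-01, -3.24212011e-01,
         8.34266476e-02],
       [ 9.99999808e-01, -4.75549903e-04, -3.96407892e-04,
        -1.58038367e-03],
       [ 2.20816640e-04, -3.24212178e-01,  9.45984363e-01,
        -1.44408355e-01],
       [ 0.00000000e+00,  0.00000000e+00,  0.00000000e+00,
         1.00000000e+00]])}
```

View pics/w1.png

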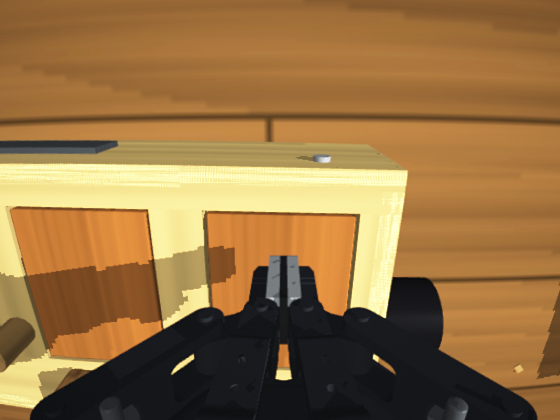

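The wrist view shows flap 1's robot-side edge at v ≈ 212, spanning u = 205–358, with the shut fingertips at about (284,260). I'll cast that edge onto z = 0.09.

```bash
cat >> h.py <<'E'
from scipy.spatial.transform import Rotation as Ro
def wcast(s,uv,z):
    c=viewer.calibration('wrist');K=np.array([[c['fx'],0,c['cx']],[0,c['fy'],c['cy']],[0,0,1]])
    p=cv2.undistortPoints(np.float64(uv).reshape(-1,1,2),K,np.float64(c['dist'])).reshape(-1,2)
    R=Ro.from_quat(s['eef_rot']).as_matrix();T=np.array(c['tool_from_camera'])
    d=np.c_[p,np.ones(len(p))]@(R@T[:3,:3]).T;o=R@T[:3,3]+s['eef_pos']
    return o+d*((z-o[2])/d[:,2])[:,None]
E
python3 - <<'E'
from h import *
print(np.round(wcast(status.state(),[(205,211),(358,214),(148,209),(10,207),(405,170)],.09),4))
E
```

```text
[[ 0.4571  0.0902  0.09  ]
 [ 0.4588  0.1758  0.09  ]
 [ 0.4559  0.0578  0.09  ]
 [ 0.4548 -0.0275  0.09  ]
 [ 0.4335  0.1995  0.09  ]]
```

{"op": "arm_command", "data": {
  "commands": [
    [[0, 0, 0.3], [0, 0, 0]],
    [[0, 0, 0.2], [0, 0, 0]],
    [[0, 0, 0.1], [0, 0, 0]],
    [[0, 0, 0], [0, 0, 0]],
    [[0, 0, 0], [0, 0, 0]]
  ]
}}

```text
t: 2.95
eef_pos: [0.4788, 0.1363, 0.098]
eef_rot: [0.0, 1.0, -0.0, 0.004]
ft_force: [0.0, -0.4, -0.1]
finger_gap: 0.004
```

{"op": "arm_command", "data": {
  "commands": [
    [[0.08, 0.05, 0.08], [0, 0, 0]],
    [[0, 0, 0.06], [0, 0, 0]],
    [[0, 0, 0], [0, 0, 0]]
  ]
}}

```text
t: 3.2
eef_pos: [0.4758, 0.1386, 0.0929]
eef_rot: [0.0, 1.0, 0.0, 0.004]
ft_force: [0.0, -0.3, 0.0]
finger_gap: 0.002
```

{"op": "arm_command", "data": {
  "commands": [
    [[0, 0, 0.05], [0, 0, 0]],
    [[0, 0, 0], [0, 0, 0]]
  ]
}}

```text
t: 3.37
eef_pos: [0.4758, 0.1387, 0.0908]
eef_rot: [0.0, 1.0, 0.0, 0.004]
ft_force: [-0.7, 0.2, -0.7]
finger_gap: 0.001
```

{"op": "arm_command", "data": {
  "commands": [
    [[0, 0, 0.05], [0, 0, 0]],
    [[0, 0, 0], [0, 0, 0]]
  ]
}}

```text
t: 3.53
eef_pos: [0.4759, 0.1388, 0.0892]
eef_rot: [0.0, 1.0, 0.0, 0.004]
ft_force: [-4.4, -1.4, 9.3]
finger_gap: -0.001
```

{"op": "arm_command", "data": {
  "commands": [
    [[0, 0, 0.04], [0, 0, 0]],
    [[0, 0, 0], [0, 0, 0]]
  ]
}}

```text
t: 3.7
eef_pos: [0.4759, 0.1389, 0.0887]
eef_rot: [0.0, 1.0, 0.001, 0.004]
ft_force: [-7.1, -1.8, 18.0]
finger_gap: 0.004
```

Flap 1 is wedged: 9–18 N with under 1 mm of travel. I'll lift and move on to flap 2.

{"op": "arm_command", "data": {
  "commands": [
    [[0, 0, -0.4], [0, 0, 0]],
    [[0, 0, -0.4], [0, 0, 0]],
    [[0, -0.7, 0], [0, 0, 0]],
    [[0, -0.8, 0], [0, 0, 0]],
    [[0, -0.8, 0], [0, 0, 0]],
    [[0, -0.6, 0], [0, 0, 0]],
    [[0, 0, 0], [0, 0, 0]],
    [[0, 0, 0], [0, 0, 0]]
  ]
}}

```text
t: 4.37
eef_pos: [0.4765, 0.0195, 0.1226]
eef_rot: [-0.001, 1.0, 0.001, 0.005]
ft_force: [0.5, 0.5, -0.9]
finger_gap: 0.001
```

{"op": "arm_command", "data": {
  "commands": [
    [[0.07, -0.12, 0.3], [0, 0, 0]],
    [[0, 0, 0.25], [0, 0, 0]],
    [[0, 0, 0.15], [0, 0, 0]],
    [[0.04, 0, 0], [0, 0, 0]],
    [[0, 0, 0], [0, 0, 0]]
  ]
}}

```text
t: 4.78
eef_pos: [0.4729, 0.0171, 0.0929]
eef_rot: [-0.002, 1.0, 0.001, 0.005]
ft_force: [0.4, 0.1, -0.3]
finger_gap: 0.002
```

{"op": "arm_command", "data": {
  "commands": [
    [[0, 0, 0.06], [0, 0, 0]],
    [[0, 0, 0], [0, 0, 0]]
  ]
}}

```text
t: 4.95
eef_pos: [0.4731, 0.0181, 0.0904]
eef_rot: [-0.003, 1.0, 0.001, 0.005]
ft_force: [0.5, 0.3, 0.6]
finger_gap: -0.003
```

{"op": "arm_command", "data": {
  "commands": [
    [[0, 0, 0.04], [0, 0, 0]],
    [[0, 0, 0], [0, 0, 0]]
  ]
}}

```text
t: 5.12
eef_pos: [0.4733, 0.0184, 0.0893]
eef_rot: [-0.003, 1.0, 0.002, 0.005]
ft_force: [-2.9, -2.6, 6.2]
finger_gap: 0.001
```

{"op": "arm_command", "data": {
  "commands": [
    [[0, 0, 0.015], [0, 0, 0]],
    [[0, 0, 0], [0, 0, 0]]
  ]
}}

```text
t: 5.28
eef_pos: [0.4733, 0.0183, 0.0894]
eef_rot: [-0.003, 1.0, 0.002, 0.005]
ft_force: [-2.2, -1.3, 3.6]
finger_gap: -0.001
```

{"op": "arm_command", "data": {
  "commands": [
    [[0, 0, 0.04], [0, 0, 0]],
    [[0, 0, 0.01], [0, 0, 0]]
  ]
}}

```text
t: 5.45
eef_pos: [0.4733, 0.0183, 0.0887]
eef_rot: [-0.003, 1.0, 0.002, 0.005]
ft_force: [-7.8, -1.1, 18.6]
finger_gap: -0.005
```

Flap 2 is wedged too, reaching 18 N at 1 mm. Flap 3 is next, and I'll lift higher to clear the dowel.

{"op": "arm_command", "data": {
  "commands": [
    [[0, 0, -0.5], [0, 0, 0]],
    [[0, 0, -0.6], [0, 0, 0]],
    [[0, 0, -0.2], [0, 0, 0]],
    [[0, -0.7, 0], [0, 0, 0]],
    [[0, -0.8, 0], [0, 0, 0]],
    [[0, -0.8, 0], [0, 0, 0]],
    [[0, -0.7, 0], [0, 0, 0]],
    [[0, 0, 0], [0, 0, 0]],
    [[0, 0, 0], [0, 0, 0]]
  ]
}}

```text
t: 6.2
eef_pos: [0.4756, -0.1046, 0.1442]
eef_rot: [-0.005, 1.0, 0.003, 0.008]
ft_force: [0.6, -1.1, 0.3]
finger_gap: 0.002
```

{"op": "arm_command", "data": {
  "commands": [
    [[0.07, 0, 0.3], [0, 0, 0]],
    [[0.04, 0, 0.4], [0, 0, 0]],
    [[0, 0, 0.3], [0, 0, 0]],
    [[0.04, 0, 0.15], [0, 0, 0]],
    [[0, 0, 0], [0, 0, 0]],
    [[0, 0, 0], [0, 0, 0]]
  ]
}}

```text
t: 6.7
eef_pos: [0.4712, -0.1014, 0.0968]
eef_rot: [-0.007, 1.0, 0.003, 0.009]
ft_force: [0.4, -0.6, 0.4]
finger_gap: 0.003
```

{"op": "arm_command", "data": {
  "commands": [
    [[0, -0.08, 0.1], [0, 0, 0]],
    [[0, 0, 0.05], [0, 0, 0]],
    [[0, 0, 0], [0, 0, 0]]
  ]
}}

```text
t: 6.95
eef_pos: [0.4723, -0.104, 0.0915]
eef_rot: [-0.007, 1.0, 0.003, 0.01]
ft_force: [-0.5, 1.0, -0.3]
finger_gap: 0.001
```

{"op": "arm_command", "data": {
  "commands": [
    [[0, 0, 0.06], [0, 0, 0]],
    [[0, 0, 0], [0, 0, 0]]
  ]
}}

```text
t: 7.12
eef_pos: [0.4728, -0.1041, 0.0894]
eef_rot: [-0.007, 1.0, 0.003, 0.011]
ft_force: [-0.6, 0.1, 0.2]
finger_gap: 0.001
```

{"op": "arm_command", "data": {
  "commands": [
    [[0, 0, 0.04], [0, 0, 0]],
    [[0, 0, 0], [0, 0, 0]]
  ]
}}

```text
t: 7.28
eef_pos: [0.4729, -0.1042, 0.088]
eef_rot: [-0.007, 1.0, 0.003, 0.011]
ft_force: [-0.4, 0.1, 0.3]
finger_gap: -0.004
```

{"op": "arm_command", "data": {
  "commands": [
    [[0, 0, 0.04], [0, 0, 0]],
    [[0, 0, 0], [0, 0, 0]]
  ]
}}

```text
t: 7.45
eef_pos: [0.4728, -0.1042, 0.0864]
eef_rot: [-0.007, 1.0, 0.003, 0.011]
ft_force: [-1.0, -0.2, 0.3]
finger_gap: 0.005
```

{"op": "arm_command", "data": {
  "commands": [
    [[0, 0, 0.05], [0, 0, 0]],
    [[0, 0, 0], [0, 0, 0]]
  ]
}}

```text
t: 7.62
eef_pos: [0.4727, -0.1042, 0.0843]
eef_rot: [-0.007, 1.0, 0.003, 0.011]
ft_force: [-0.1, 0.0, 1.8]
finger_gap: -0.003
```

{"op": "arm_command", "data": {
  "commands": [
    [[0, 0, 0.08], [0, 0, 0]],
    [[0, 0, 0.05], [0, 0, 0]]
  ]
}}

```text
t: 7.78
eef_pos: [0.4731, -0.1042, 0.079]
eef_rot: [-0.007, 1.0, 0.003, 0.011]
ft_force: [-0.2, 0.0, 4.5]
finger_gap: -0.001
```

Run:
```python
from h import *
s=status.state();print(s['t'],s['eef_pos'],s['ft_force'])
cv2.imwrite('pics/w3.png',viewer.get_image('wrist')[:,:,::-1])
```

```text
7.7833 [ 0.4730791  -0.10416756  0.07903959] [-0.24824033  0.04403995  4.53819811]
```

View pics/w3.png

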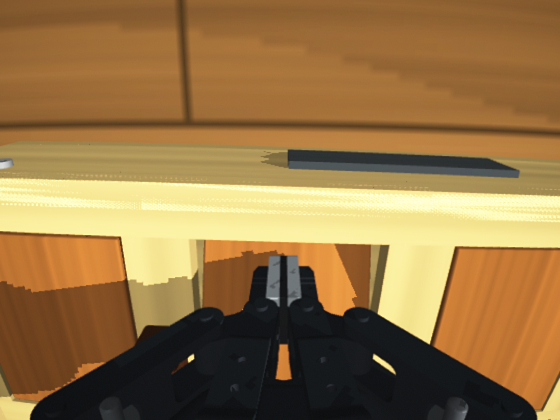

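Flap 3 rocks: its edge has dropped and the slot's side walls are showing. I'll keep pushing down in small steps until the stop.

{"op": "arm_command", "data": {
  "commands": [
    [[0, 0, 0.1], [0, 0, 0]],
    [[0, 0, 0.1], [0, 0, 0]]
  ]
}}

```text
t: 8.0
eef_pos: [0.4745, -0.1042, 0.0713]
eef_rot: [-0.007, 1.0, 0.003, 0.012]
ft_force: [-0.3, -0.1, 5.2]
finger_gap: 0.003
```

{"op": "arm_command", "data": {
  "commands": [
    [[0.03, 0, 0.1], [0, 0, 0]],
    [[0.03, 0, 0.08], [0, 0, 0]]
  ]
}}

```text
t: 8.17
eef_pos: [0.4732, -0.1043, 0.064]
eef_rot: [-0.007, 1.0, 0.003, 0.013]
ft_force: [-1.3, -0.2, 4.2]
finger_gap: -0.0
```

{"op": "arm_command", "data": {
  "commands": [
    [[0.0, 0, 0.08], [0, 0, 0]],
    [[0.02, 0, 0.06], [0, 0, 0]]
  ]
}}

```text
t: 8.33
eef_pos: [0.4726, -0.1043, 0.058]
eef_rot: [-0.007, 1.0, 0.003, 0.013]
ft_force: [-4.9, 0.4, 18.0]
finger_gap: 0.005
```

{"op": "arm_command", "data": {
  "commands": [
    [[0, 0, 0.04], [0, 0, 0]],
    [[0, 0, 0.04], [0, 0, 0]]
  ]
}}

```text
t: 8.5
eef_pos: [0.4719, -0.1045, 0.055]
eef_rot: [-0.007, 1.0, 0.004, 0.012]
ft_force: [-11.3, 0.2, 28.6]
finger_gap: 0.0
```

Run:
```python
from h import *
cv2.imwrite('pics/s3.png',cv2.resize(viewer.get_image('scene')[110:310,220:430,::-1],None,fx=2.9,fy=2.9))
```

```text
(no output)
```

View pics/s3.png

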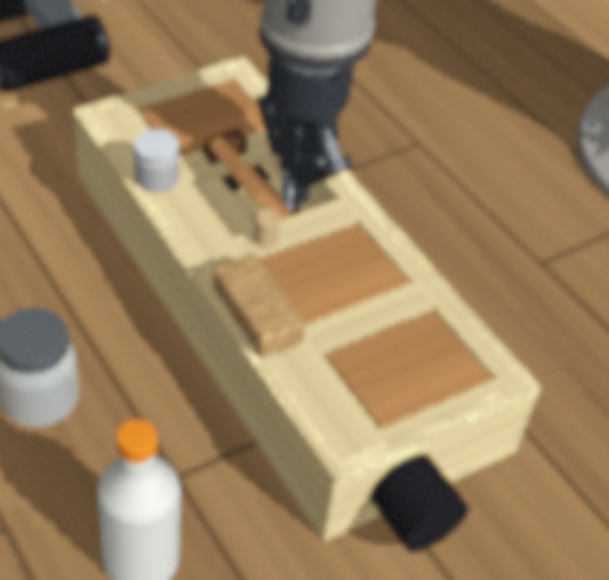

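Flap 3 now stands steep, with its edge up at about (245,175) in the crop. Force climbed to 28 N, so it's at the stop. The tin, dowel, plug and sanding block haven't moved. I'll retract straight up.

{"op": "arm_command", "data": {
  "commands": [
    [[0, 0, -0.3], [0, 0, 0]],
    [[0, 0, -0.6], [0, 0, 0]],
    [[0, 0, -0.8], [0, 0, 0]],
    [[0, 0, -0.8], [0, 0, 0]],
    [[0, 0, -0.8], [0, 0, 0]],
    [[0.3, 0, -0.6], [0, 0, 0]],
    [[0, 0, -0.4], [0, 0, 0]],
    [[0, 0, 0], [0, 0, 0]],
    [[0, 0, 0], [0, 0, 0]]
  ]
}}

```text
t: 9.3
eef_pos: [0.453, -0.1063, 0.2318]
eef_rot: [-0.006, 1.0, 0.003, 0.009]
ft_force: [0.9, -0.8, -0.5]
finger_gap: -0.0
```

Run:
```python
from h import *
s=status.state();print(s['t'],s['eef_pos'],s['ft_force'])
a=viewer.get_image('wrist')[:,:,::-1]; b=cv2.resize(viewer.get_image('scene')[110:240,220:360,::-1],(452,420),interpolation=cv2.INTER_CUBIC)
cv2.imwrite('pics/f.png',cv2.resize(np.hstack([a,b]),None,fx=.78,fy=.78))
```

```text
9.3 [ 0.45303938 -0.10626132  0.23182898] [ 0.93849617 -0.80167029 -0.45860381]
```

View pics/f.png

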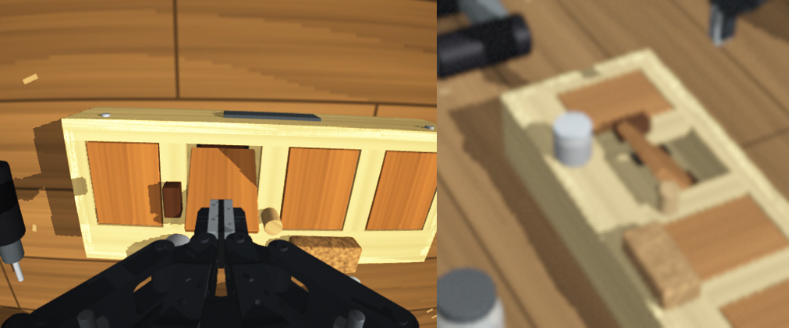

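Run:
```python
from h import *
s=status.state()
for z in(.046,.06,.09):print(z,np.round(wcast(s,[(282,190),(282,192),(282,184)],z)[:,0],4))
print(s['t'],s['joint_velocities'])
```

```text
0.046 [0.47   0.4722 0.4636]
0.06 [0.4656 0.4677 0.4594]
0.09 [0.4562 0.4581 0.4506]
9.4 [ 2.20535857e-03  1.84369698e-02 -8.97578672e-06  9.29895999e-03
 -6.92365644e-04 -1.68680191e-03  9.72375164e-04]
```

```bash
python3 -c "
from cell import order;print(order.job_done())"
```

```text
the job is handed in; nothing more can be done
None
```

Flap 3, the third from the left, was the loose one. I pushed it down to its stop, left it standing open, and handed the job in with the arm clear above the box at about 9.4 s.

- **Search:** I pressed the flaps in order from the left with the shut fingertips. Flaps 1 and 2 resisted within 1 mm. Flap 3 went down under about 2–5 N, so I did not press flap 4.
- **Pressed too hard:** on flaps 1 and 2 my last small step went up to about 18 N, well above the 6 N a gentle press needs. Neither gave more than 1 mm, and both looked flush afterwards.
- **Open check:** force at the stop rose to 28 N. After retracting, the flap's lower edge measured x ≈ 0.470–0.472 m, where 50 degrees predicts 0.468. The scene view also shows it standing steep. A rough estimate from the fingertip position while still pressing read 58 degrees, a little past the nominal stop.
- **Loose items:** in the last pictures the sanding block, tin, dowel and plug look unmoved. I judged that by eye and did not measure them.

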